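# Hold an oil sample bottle down in the sprung ring of a tester

### The job

Take the oil sample bottle with the yellow cap, stand it upright in the orange sprung ring of the grey bench tester, and press the bottle down until the ring is fully down on its stop. Finish while still holding it pressed down there: do not let go or ease off. Keep the bottle upright on the way and leave the black-capped bottle standing where it is.

Things in the scene. Friction and masses are not known exactly. Their poses are not given: they have to be found in the camera images.
- sample_bottle_cap (a point): Middle of the yellow cap of the sample bottle, 96 mm above the bottle's underside, on its axis; z is the bottle's axis, up. Loose amber bottle, 109 mm tall, about 0.16 kg, standing on the bench: round body 58 mm in diameter up to 54 mm height, shoulder up to 70 mm, neck 24 mm in diameter, then the cap, 32 mm in diameter, from 84 to 109 mm height. The cap is fixed on and may be gripped.
- sample_bottle_foot (a point): Centre of the underside of the yellow-capped sample bottle.
- spare_bottle_cap (a point): Middle of the black cap of a second bottle of the same shape and size, loose, standing on the bench. Not to be moved.
- ring_seat (a point): Centre of the floor inside the orange sprung ring, where the bottle's underside comes to stand; 59 mm above the bench when the ring is up. The ring is an open-topped round holder, 64 mm inside diameter at the bottom, its mouth flaring to 76 mm at the rim, 26 mm above this floor. It rides on a 104 mm aluminium disc and moves straight down with its joint.
- sprung_ring (a joint): How far the sprung ring is pressed down: 0 up (at rest), 0.016 m fully down on its stop. The springs carry an unpressed bottle without giving way; on top of the bottle's weight it takes about 4 N to start the ring and about 10 N to hold it on the stop. It rises again when the push ends.
- sample_bottle: The yellow-capped sample bottle as a whole; origin at the centre of its underside, z up its axis.
- cradle: The grey tester that carries the sprung ring, fixed to the bench: base 130 (x) x 150 (y) mm, 28 mm high, with a 62 mm high console along its +x side, 63 to 108 mm from the ring's axis. Origin on the bench, below the middle of the ring; z up.
There are look-alikes about, which are no part of the job. What is shaped like the sample_bottle but purple is not meant.

How it is judged:
By the outcome, as a careful person would: the job done as asked, in the order asked, and still so for the second after the job is handed in, while the arm keeps its last pose, push and grip.
It also fails if it takes over 40 s, if anything falls off the work surface, if the arm or the gripper's body presses on something with over 40 N, if the wrist force passes 120 N, or if a joint passes its speed limit or range.

### The arm

A 6-joint arm with a two-finger parallel gripper is mounted at the origin on a cart in front of the work surface, level with it; the furniture and walls round the work are solid. World frame = base frame: x ahead of the robot, y to its left, z up, the work surface at z = 0. Lengths are in m, angles in rad, forces in N, time in s.
With the tool pointing down it reaches from about 0.325 to 0.75 m from the base axis. Payload 7.6 kg.
Tool frame: the origin (TCP) lies at the very end of the fingers, on their centre line; the grasp point (between the pads) lies 19 mm behind it; z points along the fingers, y is the direction in which the jaws open and shut (so a half turn about z gives the same grasp; the last joint's range is limited). The gripper opens to 85 mm and grips with 20 to 120 N. Pads are 22 mm wide; open, the fingers measure 114 mm over their backs; the gripper's body (76 mm by 85 mm) begins 54 mm behind the grasp point. The pads swing forward as they close: fully open they stand 13 mm farther back than shut.
Start: joints at [-1.225, 0.052, 1.401, -0, 1.689, -0.07], TCP at [0.212, -0.48, 0.231] pointing down, gripper open.
Joint ranges: [-2.9, 2.9], [-0.91, 2.17], [0.12, 2.37], [-1.06, 4.2], [0.26, 2.73], [-2.93, 2.93]. Speed limits (rad/s): [2.57, 2.57, 3.01, 3.14, 3.14, 3.14].

### API

Orientations are given as a rotation vector (axis times angle).
In Python, from rig import r gives the robot as it stands. The module is installed in compiled form; this text tells all that it offers.
- The arm moves only by the tool apply_moves, never from a script. Its argument "plan" is a list that holds one entry, the list of rows, each a list of 4 numbers: the shift along the tool's x, y, z in cm, then the turn about the tool's z in rad. A call has 1 to 5 rows; each row is the pose to reach, as a shift and turn from the pose commanded when the call began, along the tool's axes at that moment; what a row does not reach only later rows make up. A row lasts 1/12 s, in which the tool goes at most 41.7 mm and 7.16 degrees, less where a joint would pass 70% of its speed; a pose out of reach is approached as far as the arm can. A call with a gripper value outside its range is refused whole. "hand" is the opening, from 0 (shut) to 1 (fully open), set as the call begins (left out, the last holds). The fingers move at their own pace and stop on an object; "squeeze" is the grip in N (left out, the last holds). Time passes only in rows, so rows that repeat a pose let the fingers close. It gives the time, the measured TCP pose, the force and the opening at its end, in the units of the state.
- r.observe(): the state, without advancing time (a new reading comes with each control period).
- r.camera(name): name is "scene" or "top" or "wrist"; returns the picture (400x640x3 uint8, blue, green, red); there is no depth.
- r.camera_info(name): a dict with "fovy" (degrees; the focal length in pixels is half the picture's height over the tangent of half this angle, whatever the lens; pixels are square), "cx", "cy" (the principal point, pixels), "origin" and "rotation" of the camera in the world. Camera axes: x right, y up, looking along -z (the intrinsics and any distortion apply to the point x, -y, -z); pixel columns grow to the right and rows downward; lengths in m; the calibration is good to about 2 mm. A picture is of the moment at which its call begins: read the wrist's pose just before it. camera_info takes no time and is no camera call; for the wrist camera it gives the pose at the moment of the call.
- r.finish_job(): hands the job in, once; it reports no verdict.
The state is a dict: "t": time; "joints": joint angles; "qvel": joint speeds; "effort": joint torques, N m; "tool_pos": TCP position; "ee_rot": TCP orientation; "wrist_force": force on the tool from outside, world axes, zero at the start; "torque": the same for the moment, N m; "gripper_width": opening from 0.0 (shut) to 1.0 (fully open).
Only numpy, scipy, OpenCV 4.12 (cv2) and the standard library are available. Lean on these libraries where they do the work, as an engineer would, in place of code of your own. Each camera call takes 0.05 s, during which the arm holds its last target.

## Working session

There is one attempt and no reset: what is moved stays moved. The work goes in short steps, Python scripts to look and compute and a tool call to move; the robot and the scene stay as the last step left them, time stands still between calls to the robot, and variables do not carry over. Pictures are saved under pics/ and viewed, and the job is handed in when it is done.

Besides the shell and the picture viewer there is one more tool, called by a JSON object that holds its "name" and its "arguments". apply_moves: Moves the arm, as the interface text tells. Its arguments: {"type":"object","properties":{"plan":{"type":"array","items":{"type":"array","items":{"type":"array","items":{"type":"number"}}}},"hand":{"type":"number"},"squeeze":{"type":"number"}},"required":["plan"]}

```bash
mkdir -p pics; python3 - <<'E'
from rig import r
import cv2
for n in ["scene","top"]:
    im=r.camera(n); cv2.imwrite(f"pics/{n}0.png",im); print(n,r.camera_info(n))
s=r.observe(); print(s)
E
```

```text
scene {'fovy': 56.56086789029541, 'cx': 334.1011117945543, 'cy': 195.9595501875501, 'origin': array([0.20150434, 0.57670106, 0.66137993]), 'rotation': array([ 0.26021552, -1.12668669, -2.46801624])}
top {'fovy': 42.232214271091976, 'cx': 327.4455458566908, 'cy': 202.6351752460238, 'origin': array([ 0.30960008, -0.00595931,  1.14059327]), 'rotation': array([ 0.13680058, -0.11220693, -1.5811725 ])}
{'t': 0.1, 'joints': array([-1.22533426e+00,  5.27728199e-02,  1.40160834e+00, -1.53464221e-05,
        1.68858438e+00, -7.03124972e-02]), 'qvel': array([ 0.00188014, -0.00203445, -0.00166127, -0.00069456, -0.00057615,
       -0.00023112]), 'effort': array([ 8.41264773e-04, -3.82579458e+01, -3.60986853e+01, -9.31726163e-05,
        4.74022032e-03, -4.77883376e-06]), 'tool_pos': array([ 0.21196974, -0.48002225,  0.23056464]), 'ee_rot': array([-3.07262347e+00, -6.48120150e-01,  3.19325018e-04]), 'wrist_force': array([ 0.01111479, -0.16253947,  0.02415744]), 'torque': array([0.02829266, 0.03046695, 0.03558163]), 'gripper_width': 1.002336911047286}
```

View pics/scene0.png

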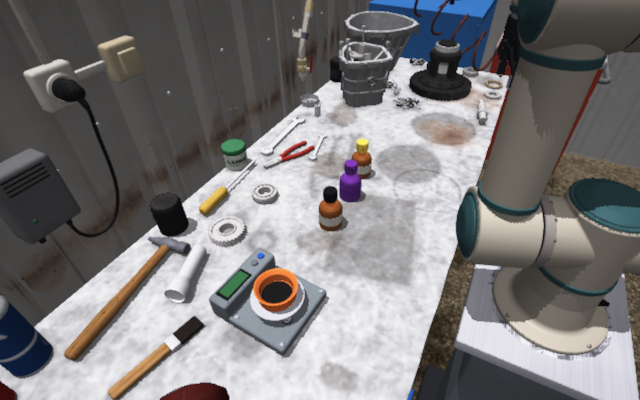

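View pics/top0.png

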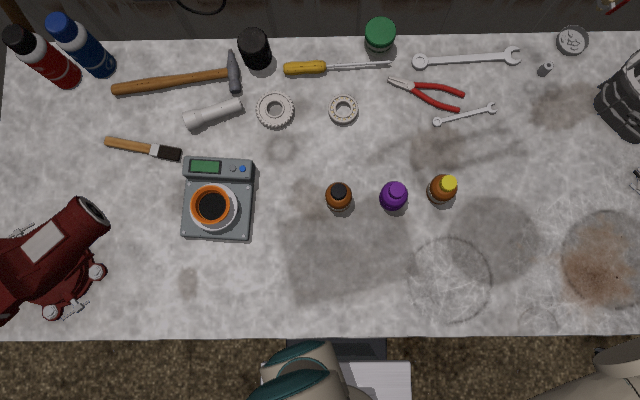

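The top view shows the yellow-capped amber bottle at (443,187), the purple look-alike at (394,196), the black-capped spare at (339,196) and the orange ring at (211,206). In the scene view the yellow cap is at (362,145), purple at (350,180), black at (330,205) and the ring at (276,290). By the description I want the one with an amber body and yellow cap. I'll measure it and check it in a crop.

```bash
cat > h.py <<'E'
import numpy as np, cv2
from scipy.spatial.transform import Rotation as R
def ray(ci,u,v,h=400):
    f=h/2/np.tan(np.radians(ci['fovy'])/2)
    d=np.array([(u-ci['cx'])/f,-(v-ci['cy'])/f,-1.])
    d=R.from_rotvec(ci['rotation']).apply(d); return np.array(ci['origin']),d/np.linalg.norm(d)
def onplane(ci,u,v,z):
    o,d=ray(ci,u,v); return o+d*(z-o[2])/d[2]
def proj(ci,p):
    f=200/np.tan(np.radians(ci['fovy'])/2)
    c=R.from_rotvec(ci['rotation']).inv().apply(np.array(p)-ci['origin'])
    return ci['cx']-f*c[0]/c[2], ci['cy']+f*c[1]/c[2]
def tri(r1,r2):
    A=np.zeros((3,3));b=np.zeros(3)
    for o,d in (r1,r2):
        P=np.eye(3)-np.outer(d,d);A+=P;b+=P@o
    p=np.linalg.solve(A,b); return p,[np.linalg.norm((np.eye(3)-np.outer(d,d))@(p-o)) for o,d in(r1,r2)]
def blobs(im,lo,hi,amin=30):
    m=cv2.inRange(cv2.cvtColor(im,cv2.COLOR_BGR2HSV),np.array(lo),np.array(hi))
    n,l,st,c=cv2.connectedComponentsWithStats(m)
    return m,l,[(i,st[i].tolist(),c[i].round(2).tolist()) for i in range(1,n) if st[i][4]>=amin]
E
python3 - <<'E'
from h import *
from rig import r
T=cv2.imread('pics/top0.png');S=cv2.imread('pics/scene0.png')
for n,im in(('top',T),('scene',S)):
    print(n,'Y',blobs(im,(22,120,120),(35,255,255))[2]); print(n,'O',blobs(im,(5,180,150),(16,255,255))[2])
a=cv2.resize(T[150:250,160:260],(400,400),interpolation=2);b=cv2.resize(T[145:245,380:480],(400,400),interpolation=2)
c=cv2.resize(S[240:340,226:326],(400,400),interpolation=2);
cv2.imwrite('pics/crop1.png',np.hstack([a,b]))
d=cv2.resize(S[120:220,310:410],(400,400),interpolation=2)
cv2.imwrite('pics/crop2.png',np.hstack([c,d]))
E
```

```text
top Y [(19, [441, 175, 16, 16, 190], [448.67, 182.12])]
top O [(1, [191, 186, 39, 38, 288], [212.16, 206.36])]
scene Y [(1, [357, 139, 11, 14, 125], [361.89, 145.3]), (2, [201, 188, 21, 20, 85], [211.04, 197.82])]
scene O [(1, [354, 152, 13, 8, 30], [359.6, 155.93]), (2, [321, 203, 17, 8, 50], [327.76, 206.16]), (3, [254, 270, 43, 36, 499], [274.73, 285.32])]
```

View pics/crop1.png

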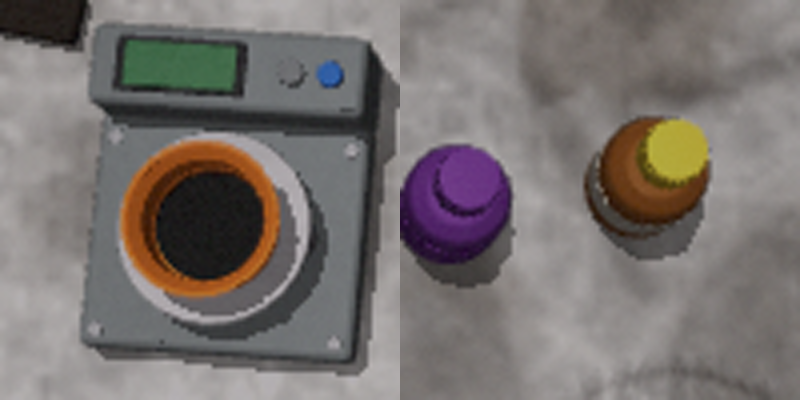

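View pics/crop2.png

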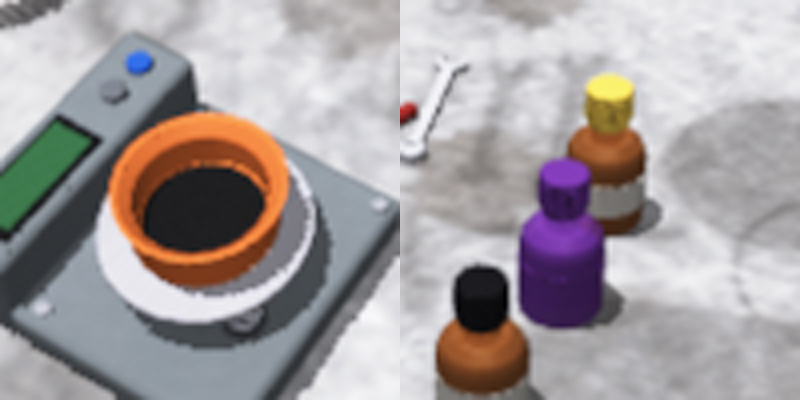

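The crops confirm an amber body and a yellow cap. The yellow blob at (211,198) in the scene view is the screwdriver handle. Next, positions from both views.

```bash
python3 - <<'E'
from h import *
from rig import r
T=cv2.imread('pics/top0.png');S=cv2.imread('pics/scene0.png')
ct,cs=r.camera_info('top'),r.camera_info('scene')
def hull(im,lo,hi,box):
    x,y,w,h=box; m=np.zeros(im.shape[:2],np.uint8)
    m[y:y+h,x:x+w]=cv2.inRange(cv2.cvtColor(im,cv2.COLOR_BGR2HSV),np.array(lo),np.array(hi))[y:y+h,x:x+w]
    c=max(cv2.findContours(m,0,1)[0],key=cv2.contourArea); return cv2.convexHull(c)
hy=hull(T,(22,150,140),(35,255,255),(435,170,30,30)); e=cv2.fitEllipse(hy);print('ytop',e, onplane(ct,*e[0],.109))
b=blobs(S,(22,120,120),(35,255,255))[2][0]
print('tri',tri(ray(ct,448.4,182.8),ray(cs,361.9,145.3)))
ho=hull(T,(4,150,90),(18,255,255),(185,180,55,55)); e=cv2.fitEllipse(ho);print('rim',e,onplane(ct,*e[0],.085))
f=[]
for n,im,ci,box in(('top',T,ct,(195,185,35,40)),('scene',S,cs,(255,275,40,35))):
    hk=hull(im,(0,0,0),(180,120,55),box); e=cv2.fitEllipse(hk);print('floor',n,e,onplane(ci,*e[0],.059))
# scene rim pts check
p=onplane(ct,*cv2.fitEllipse(ho)[0],.085);print('rim->scene',proj(cs,p))
# spare, purple
for u,v in((338.5,191),(397.5,190)): print(onplane(ct,u,v,.109))
# cradle console: direction from base corner screws
for u,v in((189,184),(248,187),(243.5,236),(184,232)): print('screw',onplane(ct,u,v,.028))
E
```

```text
ytop ((448.3977355957031, 181.92701721191406), (14.420673370361328, 15.722543716430664), 113.345947265625) [ 0.51299547 -0.236004    0.109     ]
tri (array([ 0.51540101, -0.23957513,  0.09165475]), [np.float64(0.000833606594120196), np.float64(0.0008336065941201233)])
rim ((209.5313262939453, 204.40138244628906), (38.426212310791016, 39.449337005615234), 73.50357055664062) [0.47822932 0.25377305 0.085     ]
floor top ((211.8749542236328, 205.92947387695312), (25.074480056762695, 27.114953994750977), 45.315799713134766) [0.47902456 0.25510381 0.059     ]
floor scene ((276.1540832519531, 291.7913818359375), (19.68344497680664, 29.840166091918945), 75.26131439208984) [0.4831826  0.25233658 0.059     ]
rim->scene (np.float64(276.57815257382987), np.float64(285.15947811802704))
[ 0.49784941 -0.01353027  0.109     ]
[ 0.49802589 -0.13274151  0.109     ]
screw [0.53344134 0.31416588 0.028     ]
screw [0.52466336 0.18404484 0.028     ]
screw [0.41711223 0.19254778 0.028     ]
screw [0.42764512 0.32191316 0.028     ]
```

{"name": "apply_moves", "arguments": {"plan": [[[4, -1.1, 0, 0], [8, -2.2, 0, 0], [12, -3.3, 0, 0], [16, -4.4, 0, 0], [19, -5.2, 0, 0]]], "hand": 1, "squeeze": 80}}

```text
t: 0.52
tool_pos: [0.3666, -0.3537, 0.231]
ee_rot: [-3.073, -0.65, -0.0]
wrist_force: [0.6, 0.2, -0.0]
gripper_width: 0.997
```

{"name": "apply_moves", "arguments": {"plan": [[[4, -1.1, 0, 0], [8, -2.2, 0, 0], [12, -3.3, 0, 0], [14, -4, 0, 0], [14, -4, 0, 0]]]}}

```text
t: 0.93
tool_pos: [0.4793, -0.2595, 0.2304]
ee_rot: [-3.071, -0.656, 0.0]
wrist_force: [-0.4, -0.6, -0.4]
gripper_width: 1.002
```

```bash
cat >> h.py <<'E'
def delta(s,tgt):
    return R.from_rotvec(s['ee_rot']).inv().apply(np.array(tgt)-s['tool_pos'])*100
E
python3 - <<'E'
from h import *
from rig import r
s=r.observe();ci=r.camera_info('wrist');im=r.camera('wrist');cv2.imwrite('pics/w1.png',im)
print(s['t'],s['tool_pos'],s['ee_rot'],ci,s['wrist_force']);print(delta(s,[.513,-.237,.23]))
print(proj(ci,[.513,-.236,.109]))
print(blobs(im,(22,120,100),(35,255,255))[2])
E
```

```text
0.9333 [ 0.47927141 -0.25945086  0.23043507] [-3.07061698e+00 -6.55988578e-01  1.57430036e-04] {'fovy': 59.158800693773195, 'cx': 322.96047083703957, 'cy': 195.52986042159418, 'origin': array([ 0.54026596, -0.23215639,  0.37374504]), 'rotation': array([-0.23496997,  0.15554885, -1.14213751])} [-0.4063784  -0.57354913 -0.42330683]
[ 3.99579872 -0.67081269  0.04564368]
(np.float64(313.6499520298641), np.float64(136.1289798261702))
[(1, [291, 112, 45, 45, 1528], [312.96, 133.89])]
```

View pics/w1.png

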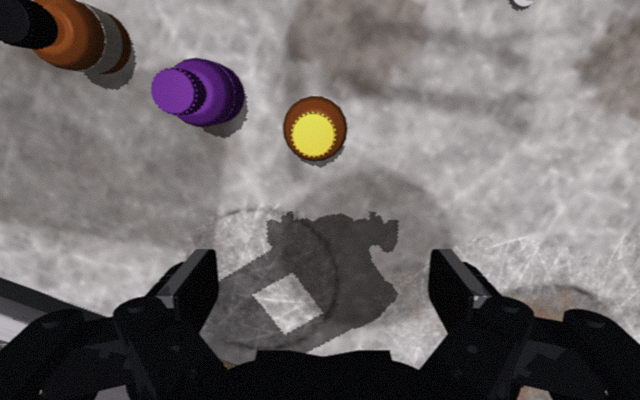

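The wrist view shows the yellow cap at (313,134), about 2 px from the prediction. Purple is at (178,92) and the black-capped bottle at (25,20), both clear of the fingers. I'll refine and move over the cap.

```bash
python3 - <<'E'
from h import *
from rig import r
s=r.observe();ci=r.camera_info('wrist')
p=onplane(ci,312.96,133.9,.109);print(p)
t=(p[:2]+[.513,-.236])/2;print(t,delta(s,[*t,.078]))
E
```

```text
[ 0.51286693 -0.23665982  0.109     ]
[ 0.51293346 -0.23632991] [ 4.21973678 -0.81602639 15.25202941]
```

{"name": "apply_moves", "arguments": {"plan": [[[3, -0.6, 2, 0], [4.2, -0.8, 5, 0], [4.2, -0.8, 7, 0], [4.2, -0.8, 7, 0], [4.2, -0.8, 7, 0]]]}}

```text
t: 1.4
tool_pos: [0.5109, -0.239, 0.1605]
ee_rot: [-3.073, -0.647, 0.004]
wrist_force: [0.2, -0.0, 0.0]
gripper_width: 0.999
```

```bash
python3 - <<'E'
from h import *
from rig import r
r.camera('wrist')
s=r.observe();ci=r.camera_info('wrist');im=r.camera('wrist');cv2.imwrite('pics/w2.png',im)
b=blobs(im,(22,120,100),(35,255,255))[2];print(b, s['tool_pos'],s['qvel'].round(3))
m=cv2.inRange(cv2.cvtColor(im,cv2.COLOR_BGR2HSV),(22,120,150),(35,255,255))
c=max(cv2.findContours(m,0,1)[0],key=cv2.contourArea);e=cv2.fitEllipse(cv2.convexHull(c));print(e)
p=onplane(ci,*e[0],.109);print(p,delta(s,[*p[:2],.078]))
E
```

```text
[(6, [290, 181, 57, 56, 2408], [318.19, 208.77])] [ 0.5116395  -0.23948645  0.16235214] [-0.001 -0.022 -0.029 -0.    -0.002  0.003]
((318.0783996582031, 208.9542236328125), (54.136287689208984, 56.728965759277344), 88.90167236328125)
[ 0.51490219 -0.23454454  0.109     ] [ 0.4957957  -0.32713175  8.43508687]
```

View pics/w2.png

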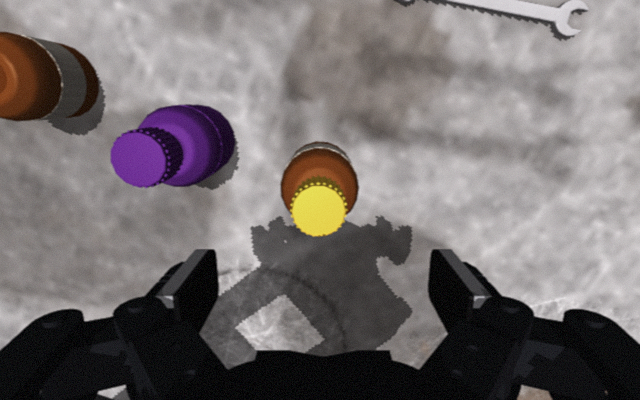

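The cap is at (318,209), slightly left of the mid-line between the fingers (x about 323), which agrees with the computed shift. Descending.

{"name": "apply_moves", "arguments": {"plan": [[[0.4, -0.3, 1, 0], [0.4, -0.3, 3, 0], [0.4, -0.3, 5, 0], [0.4, -0.3, 7, 0], [0.4, -0.3, 8.3, 0]]]}}

```text
t: 1.92
tool_pos: [0.5141, -0.2341, 0.0769]
ee_rot: [-3.074, -0.648, 0.001]
wrist_force: [-0.1, 0.1, -0.7]
gripper_width: 0.998
```

{"name": "apply_moves", "arguments": {"plan": [[[0, 0, 0, 0], [0, 0, 0, 0], [0, 0, 0, 0], [0, 0, 0, 0], [0, 0, 0, 0]]], "hand": 0.3}}

```text
t: 2.33
tool_pos: [0.5155, -0.2348, 0.0803]
ee_rot: [3.071, 0.648, 0.004]
wrist_force: [-0.2, -0.9, -1.4]
gripper_width: 0.348
```

```bash
python3 - <<'E'
from h import *
from rig import r
s=r.observe();im=r.camera('wrist');cv2.imwrite('pics/w3.png',im);print(s['t'],s['tool_pos'],s['wrist_force'],s['gripper_width'])
E
```

```text
2.3333 [ 0.51548405 -0.2348135   0.0803475 ] [-0.15160567 -0.94969149 -1.39944884] 0.3480556506525583
```

View pics/w3.png

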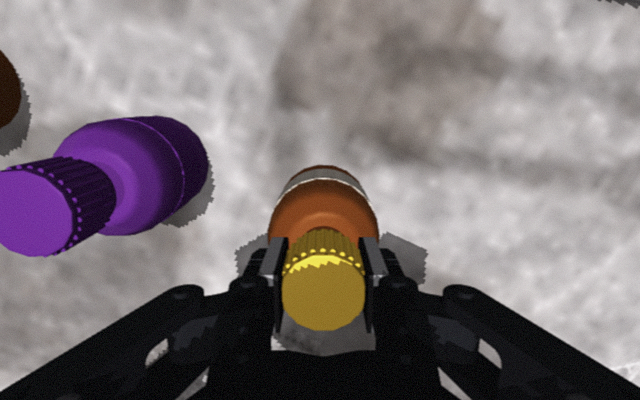

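The pads straddle the yellow cap (centre 322,290). Closing fully.

{"name": "apply_moves", "arguments": {"plan": [[[0, 0, 0, 0], [0, 0, 0, 0], [0, 0, 0, 0], [0, 0, 0, 0]]], "hand": 0, "squeeze": 90}}

```text
t: 2.72
tool_pos: [0.5155, -0.2348, 0.0803]
ee_rot: [3.071, 0.648, 0.005]
wrist_force: [1.0, -1.9, 5.7]
gripper_width: 0.348
```

```bash
python3 - <<'E'
from h import *
from rig import r
s=r.observe();print(s['t'],s['tool_pos'],s['ee_rot'],s['wrist_force'],s['gripper_width'])
im=r.camera('wrist');cv2.imwrite('pics/w4.png',im)
E
```

```text
2.7167 [ 0.51550405 -0.23480042  0.08030655] [3.07144389 0.64782552 0.0045582 ] [ 1.00215316 -1.86831746  5.69397622] 0.34799164123933995
```

View pics/w4.png

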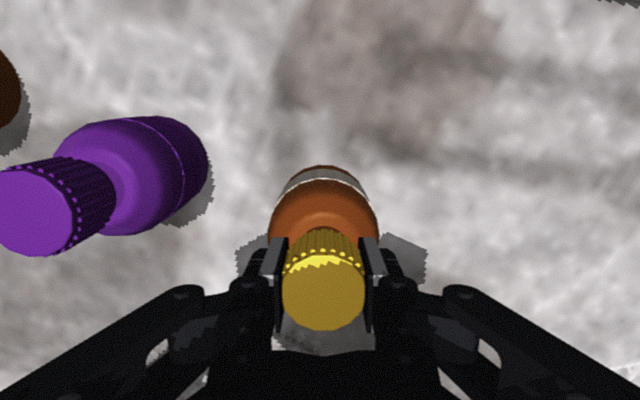

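Gripped at opening 0.348, with the foot 80.3 mm below the TCP. Lifting.

{"name": "apply_moves", "arguments": {"plan": [[[0, 0, -1, 0], [0, 0, -3, 0], [0, 0, -6, 0], [0, 0, -9, 0], [0, 0, -12, 0]]]}}

```text
t: 3.18
tool_pos: [0.5139, -0.2339, 0.1998]
ee_rot: [-3.073, -0.648, 0.001]
wrist_force: [0.3, -0.7, -1.1]
gripper_width: 0.35
```

{"name": "apply_moves", "arguments": {"plan": [[[0, 0, -3, 0], [0, 0, -6, 0], [0, 0, -6.5, 0], [0, 0, -6.5, 0], [0, 0, -6.5, 0]]]}}

```text
t: 3.6
tool_pos: [0.5142, -0.234, 0.2623]
ee_rot: [-3.073, -0.648, 0.002]
wrist_force: [-0.4, 0.7, -1.6]
gripper_width: 0.35
```

```bash
python3 - <<'E'
from h import *
from rig import r
s=r.observe();print(s['t'],s['tool_pos'],s['ee_rot'],s['wrist_force'],s['gripper_width'])
print(delta(s,[.479,.254,s['tool_pos'][2]]))
S=r.camera('scene');cv2.imwrite('pics/s2.png',S)
E
```

```text
3.6 [ 0.51415454 -0.23399253  0.26227535] [-3.07305018e+00 -6.48344492e-01  1.66545209e-03] [-0.42405679  0.66940777 -1.63302206] 0.34974557335369577
[ 1.64977889e+01 -4.60602559e+01  3.62789013e-02]
```

View pics/s2.png

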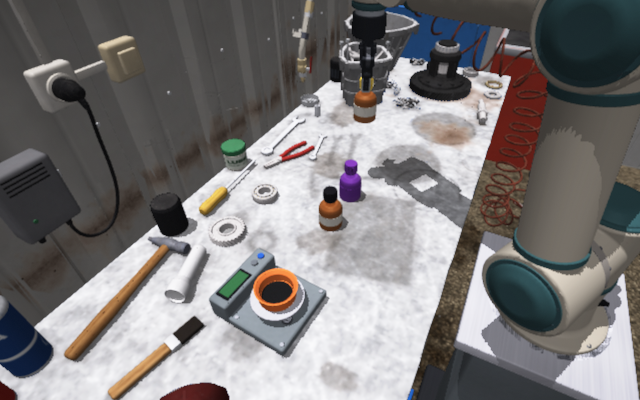

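The bottle hangs upright at (365,105), wrist force −1.6 N (its weight). The spare is undisturbed at (330,210). Moving to the ring.

{"name": "apply_moves", "arguments": {"plan": [[[0.5, -1.4, 0, 0], [1.5, -4.2, 0, 0], [2.7, -7.5, 0, 0], [3.9, -10.9, 0, 0], [5.1, -14.2, 0, 0]]]}}

```text
t: 4.07
tool_pos: [0.5026, -0.0814, 0.2614]
ee_rot: [-3.072, -0.648, 0.004]
wrist_force: [1.1, 0.3, -0.6]
gripper_width: 0.346
```

{"name": "apply_moves", "arguments": {"plan": [[[1.2, -3.4, 0, 0], [2.4, -6.7, 0, 0], [3.6, -10.1, 0, 0], [4.8, -13.4, 0, 0], [6, -16.8, 0, 0]]]}}

```text
t: 4.48
tool_pos: [0.4893, 0.0964, 0.2616]
ee_rot: [-3.074, -0.649, 0.004]
wrist_force: [0.5, -0.3, -1.1]
gripper_width: 0.347
```

{"name": "apply_moves", "arguments": {"plan": [[[1.2, -3.4, 0, 0], [2.4, -6.7, 0, 0], [3.6, -10.1, 0, 0], [4.8, -13, 0, 0], [5.3, -14.8, 0, 0]]]}}

```text
t: 4.9
tool_pos: [0.4777, 0.2543, 0.2611]
ee_rot: [-3.073, -0.653, 0.006]
wrist_force: [-0.1, -0.5, -0.7]
gripper_width: 0.348
```

{"name": "apply_moves", "arguments": {"plan": [[[0, 0, 0, 0], [0, 0, 0, 0], [0, 0, 0, 0]]]}}

```text
t: 5.15
tool_pos: [0.479, 0.2506, 0.2622]
ee_rot: [3.073, 0.648, -0.003]
wrist_force: [0.1, 0.5, -0.5]
gripper_width: 0.347
```

```bash
python3 - <<'E'
from h import *
from rig import r
s=r.observe();print(s['t'],s['tool_pos'],s['ee_rot'],s['wrist_force'],s['gripper_width'])
print(delta(s,[.479,.254,s['tool_pos'][2]]))
for n in('scene','wrist','top'):
  cv2.imwrite(f'pics/{n}3.png',r.camera(n))
a=cv2.imread('pics/scene3.png');b=cv2.imread('pics/wrist3.png');c=cv2.imread('pics/top3.png')
cv2.imwrite('pics/c3.png',np.vstack([np.hstack([cv2.resize(b,(400,250)),cv2.resize(c,(400,250))]),cv2.resize(a[140:340,126:446],(800,500))])[:600])
E
```

```text
5.15 [0.47895334 0.25059443 0.2622017 ] [ 3.07314505e+00  6.48239637e-01 -3.05116982e-03] [ 0.07385389  0.47962321 -0.54781546] 0.34738390664230223
[ 0.14182001 -0.30965726 -0.00041834]
```

View pics/c3.png

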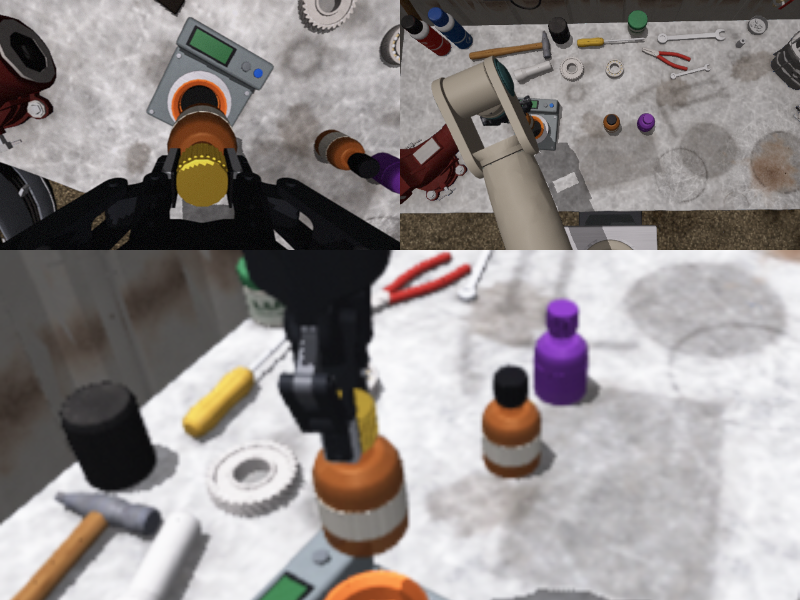

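The bottle hangs upright above the ring, with the spare at (510,420) in the crop still standing. I'll check the bottle's axis against the TCP and re-measure the ring from the wrist view.

```bash
python3 - <<'E'
from h import *
from rig import r
s=r.observe();ci=r.camera_info('wrist');im=r.camera('wrist');cs=r.camera_info('scene');print(s['tool_pos'],s['qvel'].round(3))
cv2.imwrite('pics/wrist4.png',im)
m=cv2.inRange(cv2.cvtColor(im,cv2.COLOR_BGR2HSV),(22,100,60),(35,255,255))
c=max(cv2.findContours(m,0,1)[0],key=cv2.contourArea);print(cv2.boundingRect(c))
for p,n in(([.479,.254,.085],'rim'),([s['tool_pos'][0],s['tool_pos'][1],s['tool_pos'][2]-.0803+.109],'cap exp')):
  print(n,proj(ci,p))
foot=[*s['tool_pos'][:2],s['tool_pos'][2]-.0803]
S=cv2.imread('pics/scene3.png')
def circ(im,ci,c,rad,col):
    for a in np.linspace(0,2*np.pi,80,endpoint=False):
        u,v=proj(ci,np.array(c)+[rad*np.cos(a),rad*np.sin(a),0]); cv2.circle(im,(round(u*4)//4 if 0 else round(u),round(v)),0,col,-1)
S=cv2.resize(S,None,fx=1,fy=1)
for z in(0,.054): circ(S,cs,[foot[0],foot[1],foot[2]+z],.029,(0,255,0))
circ(S,cs,[.479,.254,.085],.038,(255,0,0))
W=im.copy();circ(W,ci,[foot[0],foot[1],foot[2]+.109],.016,(255,0,255));circ(W,ci,[foot[0],foot[1],foot[2]+.054],.029,(0,255,0));circ(W,ci,[.479,.254,.085],.038,(255,0,0))
cv2.imwrite('pics/ov.png',np.hstack([cv2.resize(S[190:340,210:360],(400,400),interpolation=0),cv2.resize(W[100:350,200:450],(400,400),interpolation=0)]))
E
```

```text
[0.47953989 0.25009461 0.26308767] [-0.    -0.001 -0.005  0.001  0.001 -0.001]
(282, 230, 83, 101)
rim (np.float64(319.3936661827434), np.float64(172.5426189657165))
cap exp (np.float64(323.81950017878455), np.float64(289.8297688516337))
```

View pics/ov.png

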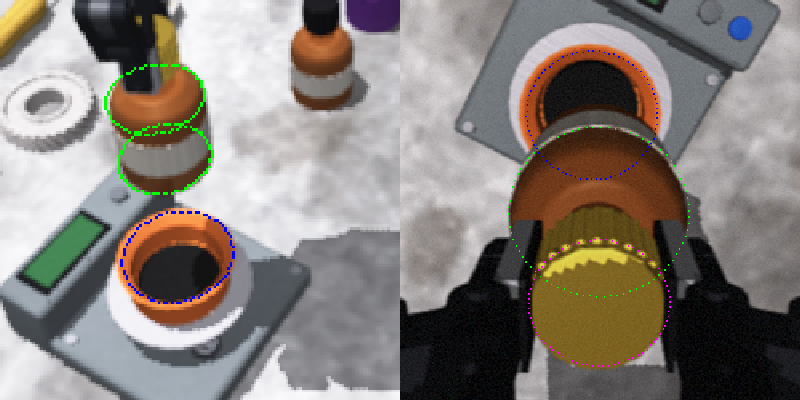

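The overlay fits the bottle well, so its axis is at the TCP. The rim overlay is within 1–2 px. I'll refine the ring centre with a circle fit of the rim arc cast onto z = 0.085.

```bash
python3 - <<'E'
from h import *
from rig import r
from scipy.optimize import least_squares
s=r.observe()
def run(n,im,ci,box,sel):
    x,y,w,h=box;m=np.zeros(im.shape[:2],np.uint8)
    m[y:y+h,x:x+w]=cv2.inRange(cv2.cvtColor(im,cv2.COLOR_BGR2HSV),(4,150,90),(18,255,255))[y:y+h,x:x+w]
    c=max(cv2.findContours(m,0,1)[0],key=cv2.contourArea);hp=cv2.convexHull(c)[:,0].astype(float)
    hp=hp[sel(hp)]
    P=np.array([onplane(ci,u,v,.085)[:2] for u,v in hp])
    f=least_squares(lambda q:np.hypot(P[:,0]-q[0],P[:,1]-q[1])-q[2],[.479,.254,.04],loss='soft_l1',f_scale=.0005)
    print(n,len(P),f.x.round(4),np.abs(f.fun).mean())
run('top',cv2.imread('pics/top0.png'),r.camera_info('top'),(185,180,55,55),lambda h:h[:,0]>0)
run('scene',cv2.imread('pics/scene0.png'),r.camera_info('scene'),(245,260,60,60),lambda h:h[:,1]<287)
run('wrist',cv2.imread('pics/wrist4.png'),r.camera_info('wrist'),(260,110,120,70),lambda h:h[:,1]<168)
E
```

```text
top 25 [0.4785 0.2538 0.0406] 0.0004235695433639755
scene 14 [0.4808 0.2559 0.0406] 0.00039912736304973225
wrist 20 [0.4794 0.2556 0.0405] 7.255742432209638e-05
```

Three views agree on (0.4795, 0.2552) within about 1.5 mm, with radius 40.5 mm in each. Shift by +5.1 mm in y and descend to just above the rim.

{"name": "apply_moves", "arguments": {"plan": [[[0.2, -0.5, 1, 0], [0.2, -0.5, 3, 0], [0.2, -0.5, 5.5, 0], [0.2, -0.5, 7, 0], [0.2, -0.5, 8, 0]]]}}

```text
t: 5.77
tool_pos: [0.4784, 0.2559, 0.1802]
ee_rot: [3.073, 0.647, -0.006]
wrist_force: [-0.4, 0.7, -1.1]
gripper_width: 0.353
```

{"name": "apply_moves", "arguments": {"plan": [[[0, 0, 0, 0], [0, 0, 0, 0], [0, 0, 0, 0], [0, 0, 0, 0]]]}}

```text
t: 6.1
tool_pos: [0.4799, 0.2567, 0.1848]
ee_rot: [-3.073, -0.648, -0.004]
wrist_force: [-0.2, 0.5, -0.9]
gripper_width: 0.349
```

```bash
python3 - <<'E'
from h import *
from rig import r
s=r.observe();print(s['t'],s['tool_pos'],s['ee_rot'],s['wrist_force'],s['gripper_width'],delta(s,[.4795,.2552,.140]))
S=r.camera('scene');cv2.imwrite('pics/s5.png',cv2.resize(S[180:340,186:366],None,fx=3.5,fy=3.5))
E
```

```text
6.1 [0.47988705 0.25668786 0.18480242] [-3.07345686 -0.64821661 -0.0040939 ] [-0.16737042  0.48030584 -0.8559256 ] 0.34857397845198335 [-0.1074035   0.12034999  4.47997579]
```

View pics/s5.png

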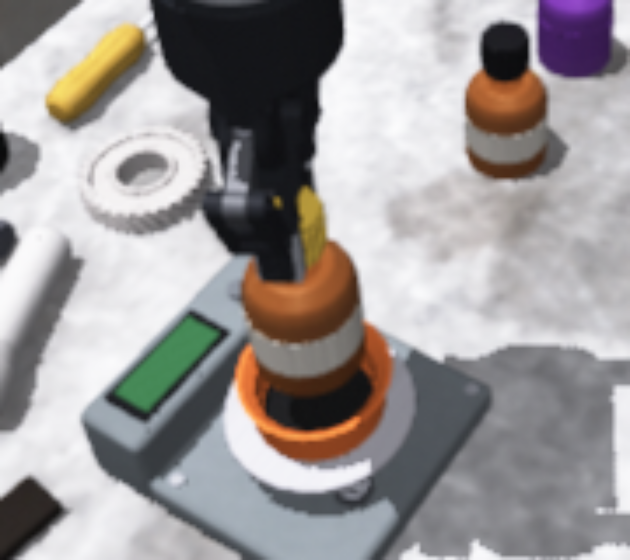

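The bottle is centred over the ring mouth (foot about (310,385) in the crop) and upright. Lowering gently.

{"name": "apply_moves", "arguments": {"plan": [[[-0.1, 0.1, 0.5, 0], [-0.1, 0.1, 1.2, 0], [-0.1, 0.1, 2, 0], [-0.1, 0.1, 2.7, 0], [-0.1, 0.1, 3.3, 0]]]}}

```text
t: 6.57
tool_pos: [0.4785, 0.255, 0.1489]
ee_rot: [3.074, 0.648, -0.002]
wrist_force: [0.9, -0.4, -1.8]
gripper_width: 0.35
```

{"name": "apply_moves", "arguments": {"plan": [[[0, 0, 0.3, 0], [0, 0, 0.6, 0], [0, 0, 0.8, 0], [0, 0, 0.9, 0], [0, 0, 0.9, 0]]]}}

```text
t: 6.98
tool_pos: [0.4787, 0.2551, 0.1412]
ee_rot: [3.074, 0.649, -0.0]
wrist_force: [0.6, -0.3, -1.8]
gripper_width: 0.346
```

{"name": "apply_moves", "arguments": {"plan": [[[0, 0, 0.1, 0], [0, 0, 0.2, 0], [0, 0, 0.3, 0], [0, 0, 0.3, 0], [0, 0, 0.3, 0]]]}}

```text
t: 7.4
tool_pos: [0.4791, 0.2552, 0.1392]
ee_rot: [-3.074, -0.648, -0.002]
wrist_force: [-1.4, 0.2, 4.2]
gripper_width: 0.348
```

Contact at TCP z 0.139, as predicted, with force +4 N and little side load. Pressing down.

{"name": "apply_moves", "arguments": {"plan": [[[0, 0, 0.3, 0], [0, 0, 0.6, 0], [0, 0, 0.9, 0], [0, 0, 1.2, 0], [0, 0, 1.2, 0]]]}}

```text
t: 7.82
tool_pos: [0.4791, 0.2552, 0.1272]
ee_rot: [-3.074, -0.648, -0.002]
wrist_force: [-2.1, -1.2, 9.5]
gripper_width: 0.344
```

{"name": "apply_moves", "arguments": {"plan": [[[0, 0, 0.1, 0], [0, 0, 0.2, 0], [0, 0, 0.3, 0], [0, 0, 0.3, 0], [0, 0, 0.3, 0]]]}}

```text
t: 8.23
tool_pos: [0.4793, 0.2554, 0.125]
ee_rot: [-3.074, -0.648, -0.004]
wrist_force: [-3.2, -1.4, 10.1]
gripper_width: 0.346
```

{"name": "apply_moves", "arguments": {"plan": [[[0, 0, 0.1, 0], [0, 0, 0.2, 0], [0, 0, 0.2, 0], [0, 0, 0.2, 0]]], "squeeze": 110}}

```text
t: 8.57
tool_pos: [0.4794, 0.2554, 0.1234]
ee_rot: [-3.073, -0.648, -0.004]
wrist_force: [-4.0, -1.2, 11.6]
gripper_width: 0.345
```

{"name": "apply_moves", "arguments": {"plan": [[[0, 0, 0.1, 0], [0, 0, 0.1, 0], [0, 0, 0.1, 0]]]}}

```text
t: 8.82
tool_pos: [0.4796, 0.2555, 0.1234]
ee_rot: [-3.073, -0.648, -0.006]
wrist_force: [-4.5, -1.6, 15.7]
gripper_width: 0.343
```

{"name": "apply_moves", "arguments": {"plan": [[[0, 0, 0.1, 0], [0, 0, 0.1, 0], [0, 0, 0.1, 0]]]}}

```text
t: 9.07
tool_pos: [0.4799, 0.2556, 0.1234]
ee_rot: [-3.073, -0.648, -0.007]
wrist_force: [-6.5, -2.6, 20.5]
gripper_width: 0.345
```

The TCP is stuck at 0.1234 while the force rises 10→20 N, so the ring is on its stop. I'll relieve the small side load, add a little margin and look.

{"name": "apply_moves", "arguments": {"plan": [[[-0.1, 0, 0.1, 0], [-0.1, 0, 0.1, 0], [-0.1, 0, 0.1, 0], [-0.1, 0, 0.1, 0]]]}}

```text
t: 9.4
tool_pos: [0.4795, 0.2554, 0.1233]
ee_rot: [-3.073, -0.648, -0.011]
wrist_force: [-6.2, -3.2, 24.6]
gripper_width: 0.344
```

```bash
python3 - <<'E'
from h import *
from rig import r
s=r.observe();print(s['t'],s['tool_pos'],s['ee_rot'],s['wrist_force'],s['gripper_width'],s['qvel'].round(3))
S=r.camera('scene');W=r.camera('wrist');a=cv2.resize(S[180:340,186:346],(400,400));b=cv2.resize(W,(400,250))
cv2.imwrite('pics/s6.png',np.hstack([a,np.vstack([b,cv2.resize(S,(240,150))[:, :] if 0 else np.zeros((150,400,3),np.uint8)])]))
cv2.imwrite('pics/s6full.png',S)
E
```

```text
9.4 [0.47950737 0.25543422 0.12328568] [-3.07265871 -0.64823135 -0.01054836] [-6.20594492 -3.22836612 24.61781167] 0.3442381864118551 [-0.    -0.001 -0.003 -0.003  0.001 -0.   ]
```

View pics/s6.png

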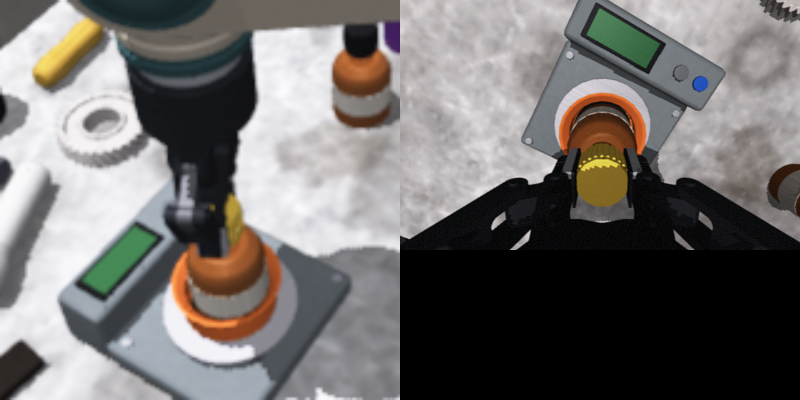

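View pics/s6full.png

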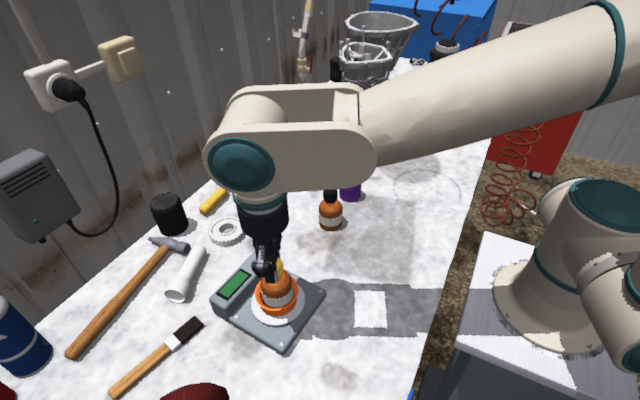

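The bottle sits upright in the ring, which is now low, almost at the base plate, and the spare is still at (330,210). One last numeric check for slip in the grip, then hand in.

```bash
python3 - <<'E'
from h import *
from rig import r
im=r.camera('wrist');m=cv2.inRange(cv2.cvtColor(im,cv2.COLOR_BGR2HSV),(22,100,60),(35,255,255))
c=max(cv2.findContours(m,0,1)[0],key=cv2.contourArea);print('cap box',cv2.boundingRect(c),'before (282,230,83,101)')
s=r.observe();print(s['t'],s['tool_pos'],s['wrist_force'])
# ring rim in scene: expected front-bottom positions up vs down
S=cv2.imread('pics/s6full.png');cs=r.camera_info('scene')
b=blobs(cv2.imread('pics/scene0.png'),(4,150,90),(18,255,255),200)[2];print(b);print(blobs(S,(4,150,90),(18,255,255),200)[2])
print(proj(cs,[.4795,.2552,.085]),proj(cs,[.4795,.2552,.069]))
sp=lambda im:blobs(im[185:205,318:345],(0,0,0),(180,255,50),20)[2]
print(sp(cv2.imread('pics/scene0.png')),sp(S))
E
```

```text
cap box (282, 230, 82, 101) before (282,230,83,101)
9.55 [0.47950319 0.25544165 0.12329724] [-6.43732375 -2.36992839 23.33380252]
[(11, [319, 200, 22, 15, 232], [329.42, 207.37]), (13, [71, 253, 91, 105, 349], [114.65, 307.46]), (17, [253, 268, 45, 43, 969], [275.23, 287.17])]
[(41, [319, 200, 22, 18, 269], [329.08, 208.15]), (47, [255, 271, 43, 45, 897], [275.88, 293.85]), (49, [71, 286, 62, 73, 239], [101.22, 323.9])]
(np.float64(275.5764213476831), np.float64(285.4835608117593)) (np.float64(276.4414144520473), np.float64(290.56996215638594))
[(1, [6, 2, 13, 16, 181], [11.97, 9.48])] [(1, [6, 5, 13, 13, 152], [11.98, 10.58])]
```

```bash
python3 -c "
from rig import r
print(r.finish_job())"
```

```text
the job is handed in; nothing more can be done
None
```

I gripped the yellow-capped bottle by its cap, lifted it over the other bottles, stood it in the orange ring and pressed it down. I handed the job in at about 9.6 s, still holding it pressed.

**Ring on its stop:** the bottle first touched at a TCP height of 0.139 m, and the TCP then went down 16 mm and stayed at 0.123 m. Over three further small downward steps the force rose from 12 to about 24 N while the TCP stayed put. In the scene view the ring moved down about 5 px, as 16 mm should show.

**Bottle:** it looks upright in the pictures. The cap's place in the wrist view did not change, so it did not slip in the grip.

**Spare bottle:** the black-capped bottle is at the same pixels as at the start. The top few pixel rows of its cap no longer show in the last check picture, where the arm is close in front.

**Checks that were not clean:** a side force of about 6–7 N remained while pressing, and a 1 mm shift to relieve it did not remove it. The ring-centre estimates from the three views differed by up to about 2 mm, and I used (0.4795, 0.2552).

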